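Fill the dry-block heater's well

TASK

Fill the well of the dry-block heater with the two heating blocks whose thicknesses together fill it snugly from side to side: stand them upright next to each other on the floor of the well, without forcing them in. Of the three blocks only one pair fits so; leave the remaining block standing upright on the bench.

Things in the scene. Friction and masses are not known exactly. Their poses are not given: they have to be found in the camera images.
- heater: low white fixed heater, 156x101 mm. Open well: 88 mm along x, 73 mm across y (the gap that block thicknesses fill side by side, block x along heater x); floor 25 mm, rim 55 mm above the bench; walls 14 mm, top inner edges bevelled (6 mm wide, 8 deep). Console with dark display, 40 mm deep, 42 high, on the -x side. Origin: under the well centre at bench level; z up.
- block_thin: thinnest of three loose grey aluminium blocks, alike but for thickness: 24 mm thick (its y), 80 mm long (its x), body 45 mm high, lower long edges rounded 5 mm. Grip the lug mid-top: 28 mm along x, 14 along y, 40 high (to 85 mm above the underside). One dark bore each side of the lug. About 160 g. Origin: centre of underside; z up, upright at start. Half turns are alike.
- block_mid: middle one of three loose grey aluminium blocks, alike but for thickness: 34 mm thick (its y), 80 mm long (its x), body 45 mm high, lower long edges rounded 5 mm. Grip the lug mid-top: 28 mm along x, 14 along y, 40 high (to 85 mm above the underside). Two dark bores each side of the lug. About 220 g. Origin: centre of underside; z up, upright at start. Half turns are alike.
- block_thick: thickest of three loose grey aluminium blocks, alike but for thickness: 44 mm thick (its y), 80 mm long (its x), body 45 mm high, lower long edges rounded 5 mm. Grip the lug mid-top: 28 mm along x, 14 along y, 40 high (to 85 mm above the underside). Two dark bores each side of the lug. About 280 g. Origin: centre of underside; z up, upright at start. Half turns are alike.
There are look-alikes about, which are no part of the job. What is shaped like the block_thin but orange or pink is not meant.

How it is judged (in metres and radians):
At the end, for the whole second after the job is handed in: The thin and the thick block both stand at rest on the floor of the well (underside within 6 mm of the floor's height, within 20 mm of the well's centre lengthwise and 40 mm across, tilted less than 10 degrees); the middle block stands upright at rest on the bench (z of block_thin in the frame of heater between 0.019 and 0.031 m and x of block_thin in the frame of heater between -0.02 and 0.02 m and y of block_thin in the frame of heater between -0.04 and 0.04 m and angle between each of block_thin, block_thick, block_mid's own z axis and vertical below 0.17 rad and linear speed of each of block_thin, block_thick, block_mid below 0.02 m/s and z of block_thick in the frame of heater between 0.019 and 0.031 m and x of block_thick in the frame of heater between -0.02 and 0.02 m and y of block_thick in the frame of heater between -0.04 and 0.04 m and height (world z) of block_mid below 0.008 m); the robot touches nothing.
It fails at once if something is forced against the heater with more than 70 N (contact force between heater and anything else above 70 N).
It also fails if it takes over 70 s, if anything falls off the work surface, if the arm or the gripper's body presses on something with over 40 N, if the wrist force passes 120 N, or if a joint passes its speed limit or range.

ROBOT

A 6-joint arm with a two-finger parallel gripper is mounted at the origin on a cart in front of the work surface, level with it; the furniture and walls round the work are solid. World frame = base frame: x ahead of the robot, y to its left, z up, the work surface at z = 0. Lengths are in mm, angles in degrees, forces in N, time in s.
With the tool pointing down it reaches from about 300 to 850 mm from the base axis. Payload 4.2 kg.
Tool frame: the origin (TCP) lies at the very end of the fingers, on their centre line; the grasp point (between the pads) lies 19 mm behind it; z points along the fingers, y is the line along which they close (so a half turn about z gives the same grasp; the last joint's range is limited). The gripper opens to 91 mm and grips with 3 to 60 N. Pads are 32 mm wide; open, the fingers measure 118 mm over their backs; the gripper's body (76 mm by 178 mm) begins 60 mm behind the grasp point.
Start: joints at [73.969, 18.312, 89.639, -0, 72.044, -1.146], TCP at [147.712, 555.72, 213.976] pointing down, gripper open.
Joint ranges: [-177.97, 177.97], [-48.28, 115.42], [12.27, 149.76], [-77.06, 257.06], [2.81, 150.46], [-146.56, 146.56]. Speed limits (degrees/s): [147.25, 147.25, 180, 180, 180, 180].

INTERFACE

Orientations are given as [roll, pitch, yaw] about the fixed x, y, z axes, in that order (R = Rz(yaw) Ry(pitch) Rx(roll)).
In Python, from workcell import * gives the robot as it stands.
- The arm moves only by the tool move_arm, never from a script. Its argument "motion" is a list of rows, each a list of 3 entries, a list of its own where there are three numbers: the finger opening in mm, from 0 to 91.2, then the shift along the world's x, y, z in units of 25 mm (1.0 is 25 mm), then the turn, a rotation vector about the world's x, y, z in units of 4 degrees (1.0 is 4 degrees). In form: [[grip, [x, y, z], [ax, ay, az]], ...]. A call has 1 to 20 rows; each row shifts and turns the commanded pose from where the row before left it; what a row does not reach is not made up. A row lasts 1/12 s, in which the tool goes at most 41.7 mm and 7.16 degrees, less where a joint would pass 70% of its speed; a pose out of reach is approached as far as the arm can. A call with a number of a shift or a turn outside -1 to 1 is refused whole. A call with a gripper value outside its range is refused whole. The fingers move at their own pace and stop on an object; "grip_force" is the grip in N (left out, the last holds). Time passes only in rows, so rows that do not move let the fingers close. It gives the time, the measured TCP pose, the force, the opening and the grip force at its end, in the units of the state.
- state(): the state, without advancing time (a new reading comes with each control period).
- grab_frame(name): name is "scene" or "top" or "wrist"; returns the picture (420x560x3 uint8, blue, green, red); there is no depth.
- camera_info(name): a dict with "fx", "fy", "cx", "cy" (pixels), "rvec" (rotation vector, rad) and "tvec" (3), from world to camera coordinates, as OpenCV has them. Camera axes: x right, y down, z forward; pixel columns grow to the right and rows downward; lengths in mm; the calibration is good to about 2 mm. A picture is of the moment at which its call begins: read the wrist's pose just before it. camera_info takes no time and is no camera call; for the wrist camera it gives the pose at the moment of the call.
- job_done(): hands the job in; it is judged then, once.
The state is a dict: "time_s": time; "qpos": joint angles; "qvel": joint speeds; "effort": joint torques, N m; "ee_pos": TCP position; "ee_rot": TCP orientation; "force": force on the tool from outside, world axes, zero at the start; "torque": the same for the moment, N m; "gripper_width": finger opening in mm; "gripper_force": force on a finger pad.
Only numpy, scipy, OpenCV 4.12 (cv2) and the standard library are available. Lean on these libraries where they do the work, as an engineer would, in place of code of your own. Each camera call takes 0.05 s, during which the arm holds its last target. There are 200 camera calls.

## Working session

There is one attempt and no reset: what is moved stays moved. The work goes in short steps, Python scripts to look and compute and a tool call to move; the robot and the scene stay as the last step left them, time stands still between calls to the robot, and variables do not carry over. Pictures are saved under pics/ and viewed, at most 13 in all, crops included, and the job is handed in when it is done.

Besides the shell and the picture viewer there is one more tool, called after "Emit:" as a command line: name --argument value ..., lists and objects as JSON in quotes. move_arm: Moves the arm, as the interface text tells. Shifts and turns lie within -1 to 1; 1 stands for 25 mm of shift or 4 degrees of turn. Its arguments: {"type":"object","properties":{"motion":{"type":"array","items":{"type":"array"}},"grip_force":{"type":"number"}},"required":["motion"]}

```bash
mkdir -p pics; python3 - <<'E'
from workcell import *
import cv2,numpy as np
s=state();print(s)
a=grab_frame("scene");b=grab_frame("top");
cv2.imwrite("pics/s.png",a);cv2.imwrite("pics/t.png",b)
for n in("scene","top","wrist"):print(n,camera_info(n))
E
```

```text
{'time_s': 0.0, 'qpos': array([ 7.39661146e+01,  1.83523037e+01,  8.97064343e+01, -1.34256033e-03,
        7.20433569e+01, -1.14681264e+00]), 'qvel': array([ 0.0621446 ,  0.03737015, -0.03628458, -0.00795056, -0.01084598,
       -0.02968867]), 'effort': array([ 3.08757089e-04, -4.12457550e+01, -2.31978035e+01,  7.28122308e-02,
        4.57224890e-02, -1.41708570e-04]), 'ee_pos': array([147.60218179, 555.21191025, 213.11344558]), 'ee_rot': array([-1.79897900e+02, -7.67190144e-04,  1.65113342e+02]), 'force': array([-0.01751566,  0.5071342 ,  0.03616525]), 'torque': array([-0.03143904,  0.027321  , -0.00702572]), 'gripper_force': 0.0, 'gripper_width': 90.9291364626027}
scene {'fx': 457.6094057424332, 'fy': 457.6094057424332, 'cx': 270.8774351943191, 'cy': 212.79141228864614, 'rvec': array([ 0.72450967, -2.56686974,  1.15666302]), 'tvec': array([556.67085355, 268.46721678, 816.72285078])}
top {'fx': 516.1400731735895, 'fy': 516.1400731735895, 'cx': 279.83452667275503, 'cy': 215.40453707995272, 'rvec': array([ 2.11225918, -2.11171627,  0.21087698]), 'tvec': array([-21.39999538, 638.8231075 , 849.15875673])}
wrist {'fx': 292.8205051586438, 'fy': 292.8205051586438, 'cx': 278.69968428589607, 'cy': 212.97604318944903, 'rvec': array([-2.33119592, -1.79178338, -0.21824161]), 'tvec': array([-575.3809436 ,  -26.88087535,  389.0338153 ])}
```

View pics/t.png

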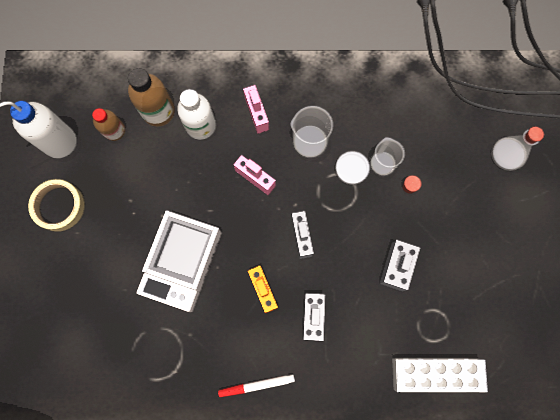

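View pics/s.png

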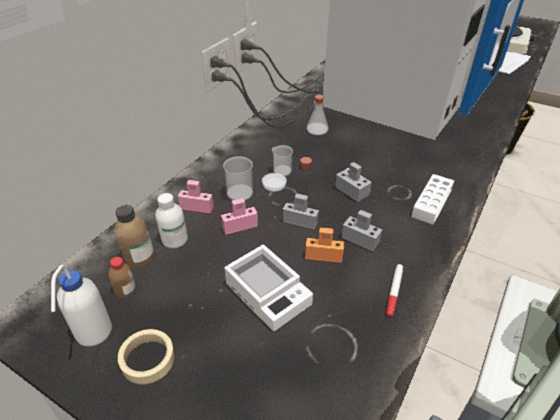

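The top view shows the heater at about (180,260), the thin block (one bore each side) at (303,234), and two-bore blocks at (315,317) and (402,265). Orange and pink are decoys.

```bash
cat > h.py <<'E'
from workcell import *
import cv2,numpy as np
def ray(c,uv):
    R=cv2.Rodrigues(np.array(c['rvec']))[0];t=np.array(c['tvec'])
    p=cv2.undistortPoints(np.array(uv,float).reshape(-1,1,2),np.array([[c['fx'],0,c['cx']],[0,c['fy'],c['cy']],[0,0,1]]),None).reshape(-1,2)
    return -R.T@t,np.c_[p,np.ones(len(p))]@R
def plane(c,uv,z):
    o,d=ray(c,uv);return o+d*((z-o[2])/d[:,2])[:,None]
def two(c1,u1,c2,u2):
    o1,d1=ray(c1,u1);o2,d2=ray(c2,u2);out=[]
    for a,b in zip(d1,d2):
        k=np.linalg.lstsq(np.c_[a,-b],o2-o1,rcond=None)[0]
        p,q=o1+k[0]*a,o2+k[1]*b;out.append(np.r_[(p+q)/2,np.linalg.norm(p-q)])
    return np.array(out)
E
python3 - <<'E'
from h import *
t=cv2.imread("pics/t.png");s=cv2.imread("pics/s.png")
cv2.imwrite("pics/tc.png",cv2.resize(t[200:350,130:430],None,fx=2.6,fy=2.6,interpolation=cv2.INTER_CUBIC))
cv2.imwrite("pics/sc.png",cv2.resize(s[155:335,215:395],None,fx=3.3,fy=3.3,interpolation=cv2.INTER_CUBIC))
c=camera_info("top")
print(plane(c,[[180,260],[303,234],[315,317],[402,265]],40).round())
E
```

```text
[[ 563.  158.   40.]
 [ 610.  -63.   40.]
 [ 462.  -83.   40.]
 [ 554. -239.   40.]]
```

View pics/tc.png

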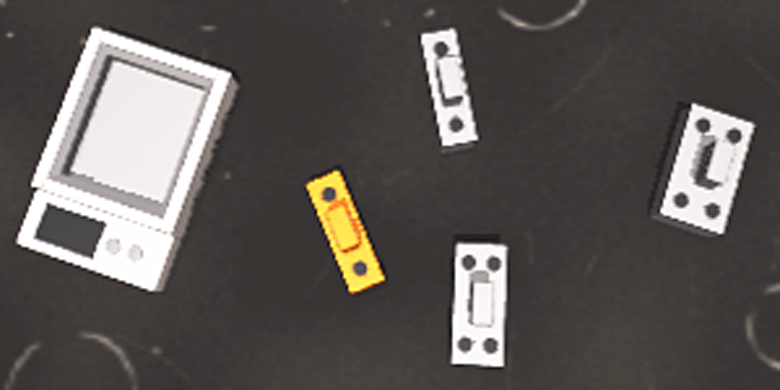

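View pics/sc.png

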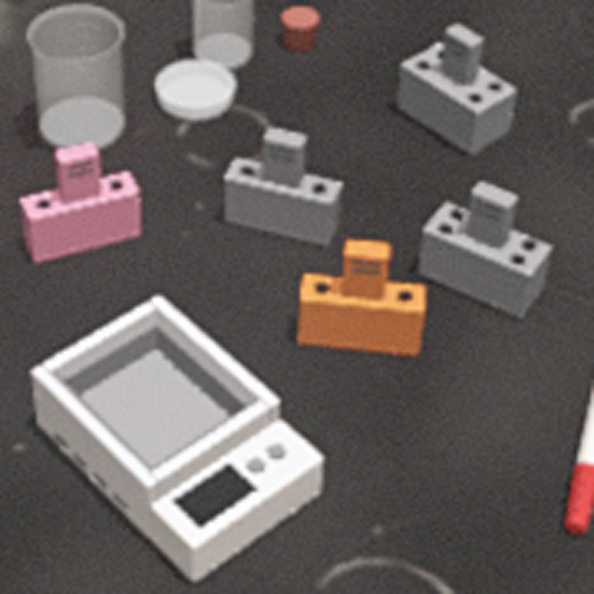

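Bores (dark, on the body top) give centre and axis; the far block is widest (thick), and the near one is mid. Triangulating bores and heater rim corners from both views.

```bash
cat > m.py <<'E'
from h import *
t=cv2.imread("pics/t.png");s=cv2.imread("pics/s.png")
T=lambda p:(np.array(p,float)+.5)/2.6-.5+[130,200]
S=lambda p:(np.array(p,float)+.5)/3.3-.5+[215,155]
def dark(img,p,r=3.2):
    g=cv2.cvtColor(img,cv2.COLOR_BGR2GRAY).astype(float);p=np.array(p)
    yy,xx=np.mgrid[:g.shape[0],:g.shape[1]]
    for _ in range(3):
        m=np.hypot(xx-p[0],yy-p[1])<r
        w=np.where(m,np.percentile(g[m],70)-g,0).clip(0)
        p=np.array([(w*xx).sum(),(w*yy).sum()])/w.sum()
    return p
ct,cs=camera_info("top"),camera_info("scene")
def ax(a,b):d=a-b;return np.degrees(np.arctan2(d[1],d[0]))
if __name__=="__main__":
    bt=np.array([dark(t,p) for p in T([[441,48],[456,124],[703,125],[734,135],[680,200],[712,211]])])
    bs=np.array([dark(s,p) for p in S([[246,171],[318,188],[474,98],[498,87]])])
    print("two-view thin, thick lower\n",two(ct,bt[[0,1,4,5]],cs,bs).round(1))
    P=plane(ct,bt,45).round(1);print(P)
    print("thin",P[:2].mean(0),ax(P[0],P[1]));print("thick",P[2:].mean(0),ax(P[2]+P[3],P[4]+P[5]),ax(P[2],P[4]),ax(P[3],P[5]))
    kt=T([[97,28],[238,73],[33,187],[175,238]]);ks=S([[35,372],[158,298],[152,485],[278,402]])
    print("rim\n",two(ct,kt,cs,ks).round(1));A=plane(ct,kt,55);B=plane(cs,ks,55)
    for K in(A,B):print(K.round(1).tolist(),K.mean(0).round(1),ax(K[0],K[2]),ax(K[1],K[3]),ax(K[0],K[1])-90)
E
python3 m.py
```

```text
two-view thin, thick lower
 [[ 6.371e+02 -5.650e+01  4.500e+01  5.000e-01]
 [ 5.846e+02 -6.620e+01  4.500e+01  7.000e-01]
 [ 5.328e+02 -2.186e+02  4.490e+01  3.000e-01]
 [ 5.245e+02 -2.385e+02  5.020e+01  1.300e+00]]
[[ 637.4  -56.4   45. ]
 [ 584.3  -66.3   45. ]
 [ 583.9 -236.1   45. ]
 [ 576.7 -257.    45. ]
 [ 532.7 -218.7   45. ]
 [ 525.5 -239.5   45. ]]
thin [610.85 -61.35  45.  ] 10.561010691196378
thick [ 554.7   -237.825   45.   ] -18.820152878442354 -18.770008041531163 -18.87026781845334
rim
 [[6.505e+02 1.823e+02 5.150e+01 7.000e-01]
 [6.213e+02 8.490e+01 4.650e+01 2.700e+00]
 [5.403e+02 2.198e+02 5.560e+01 2.000e-01]
 [5.088e+02 1.245e+02 5.070e+01 5.000e+00]]
[[650.1, 181.6, 55.0], [618.4, 83.4, 55.0], [540.3, 219.9, 55.0], [506.2, 122.9, 55.0]] [578.8 152.   55. ] -19.230404700450656 -19.405385168807285 -17.83564850834307
[[648.1, 184.6, 55.0], [617.9, 92.1, 55.0], [540.7, 219.5, 55.0], [509.6, 128.4, 55.0]] [579.1 156.2  55. ] -17.986556974549487 -18.526159956653494 -18.072195019683193
```

Emit:
move_arm --motion '[[40, [0.5, -1, 0], [0, 0, -0.25]], [40, [0.5, -1, 0], [0, 0, -0.25]], [40, [0.5, -1, 0], [0, 0, -0.25]], [40, [0.5, -1, 0], [0, 0, -0.2]], [40, [0.5, -1, 0], [0, 0, 0]], [40, [0.5, -1, 0], [0, 0, 0]], [40, [0.5, -1, 0], [0, 0, 0]], [40, [0.5, -1, 0], [0, 0, 0]], [40, [0.5, -1, 0], [0, 0, 0]], [40, [0.5, -1, 0], [0, 0, 0]], [40, [0.5, -1, 0], [0, 0, 0]], [40, [0.5, -1, 0], [0, 0, 0]], [40, [0.5, -1, 0], [0, 0, 0]], [40, [0.5, -1, 0], [0, 0, 0]], [40, [0.5, -1, 0], [0, 0, 0]], [40, [0.5, -1, 0], [0, 0, 0]], [40, [0.5, -1, 0], [0, 0, 0]], [40, [0.5, -1, 0], [0, 0, 0]]]'

```text
time_s: 1.6
ee_pos: [372.8, 104.3, 213.8]
ee_rot: [-180.0, -0.0, 161.3]
force: [0.3, -0.9, -0.5]
gripper_width: 40.2
gripper_force: 0.0
```

Emit:
move_arm --motion '[[40, [1, 0.4, 0.5], [0, 0, 0]], [40, [1, 0.4, 0.5], [0, 0, 0]], [40, [1, 0.4, 0.5], [0, 0, 0]], [40, [1, 0.4, 0.5], [0, 0, 0]], [40, [1, 0, 0], [0, 0, 0]], [40, [0, 0, 0], [0, 0, 0]], [40, [0, 0, 0], [0, 0, 0]]]'

```text
time_s: 2.18
ee_pos: [497.9, 145.6, 263.0]
ee_rot: [-179.9, -0.1, 161.3]
force: [-0.8, -0.3, -0.6]
gripper_width: 40.2
gripper_force: 0.0
```

```bash
python3 - <<'E'
from h import *
import pickle
c=camera_info("wrist");w=grab_frame("wrist");s=state();print(s['ee_pos'],s['ee_rot'])
cv2.imwrite("pics/w1.png",w);pickle.dump(c,open("w1.pkl","wb"));R=cv2.Rodrigues(c['rvec'])[0];print(-R.T@c['tvec'],R[2])
H=np.array([579,154]);a=np.radians(-18.3);M=np.array([[np.cos(a),-np.sin(a)],[np.sin(a),np.cos(a)]])
K=np.array([[c['fx'],0,c['cx']],[0,c['fy'],c['cy']],[0,0,1]])
for hx,hy,z in((58,50.5,55),(44,36.5,47),(38,36.5,25)):
    q=np.array([[x,y] for x in(hx,-hx) for y in(hy,-hy)])@M.T+H
    print(cv2.projectPoints(np.c_[q,[z]*4],c['rvec'],c['tvec'],K,None)[0].reshape(-1,2).round().tolist())
E
```

```text
[496.95233111 145.49108684 263.03404512] [-1.79922262e+02 -1.34105420e-01  1.61299470e+02]
[434.71381885 168.19072357 433.48552269] [ 0.22632513 -0.0771201  -0.97099404]
[[338.0, 285.0], [267.0, 286.0], [342.0, 205.0], [265.0, 206.0]]
[[327.0, 274.0], [277.0, 274.0], [330.0, 214.0], [276.0, 215.0]]
[[325.0, 264.0], [277.0, 264.0], [327.0, 215.0], [276.0, 215.0]]
```

View pics/w1.png

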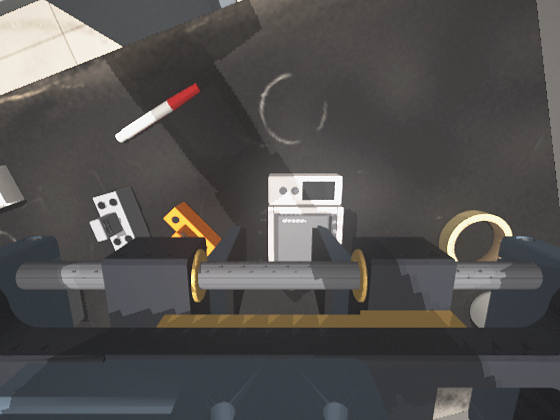

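The wrist view shows the heater rim/console at columns 268–343 and rows ~175–260, with fingers hiding the lower part; the prior projects within ~2 px. I'll shift further along so the well is unobstructed.

Emit:
move_arm --motion '[[40, [1, -0.33, -0.4], [0, 0, 0]], [40, [1, -0.33, -0.4], [0, 0, 0]], [40, [1, -0.33, -0.4], [0, 0, 0]], [40, [1, -0.33, -0.4], [0, 0, 0]], [40, [1, -0.33, -0.4], [0, 0, 0]], [40, [0, 0, 0], [0, 0, 0]], [40, [0, 0, 0], [0, 0, 0]], [40, [0, 0, 0], [0, 0, 0]]]'

```text
time_s: 2.9
ee_pos: [621.3, 104.6, 214.1]
ee_rot: [-180.0, -0.1, 161.3]
force: [0.5, -1.2, -0.1]
gripper_width: 40.3
gripper_force: 0.0
```

```bash
python3 - <<'E'
from h import *
import pickle
c=camera_info("wrist");w=grab_frame("wrist");s=state();print(s['ee_pos'],s['ee_rot'])
cv2.imwrite("pics/w2.png",w);pickle.dump(c,open("w2.pkl","wb"))
H=np.array([579,154]);a=np.radians(-18.3);M=np.array([[np.cos(a),-np.sin(a)],[np.sin(a),np.cos(a)]])
K=np.array([[c['fx'],0,c['cx']],[0,c['fy'],c['cy']],[0,0,1]])
for hx,hy,z in((58,50.5,55),(44,36.5,47),(44,36.5,25)):
    q=np.array([[x,y] for x in(hx,-hx) for y in(hy,-hy)])@M.T+H
    print(cv2.projectPoints(np.c_[q,[z]*4],c['rvec'],c['tvec'],K,None)[0].reshape(-1,2).round(1).tolist())
cv2.imwrite("pics/w2c.png",cv2.resize(w[80:260,180:420],None,fx=3.3,fy=3.3,interpolation=cv2.INTER_CUBIC))
E
```

```text
[621.37108469 104.80241854 214.63211753] [ 1.79987780e+02 -2.20784580e-02  1.61338141e+02]
[[351.0, 202.5], [263.1, 203.2], [356.7, 94.8], [260.9, 95.5]]
[[337.9, 189.4], [275.2, 189.9], [341.2, 109.7], [274.4, 110.2]]
[[334.4, 186.6], [275.4, 187.0], [337.3, 111.6], [274.7, 112.1]]
```

View pics/w2c.png

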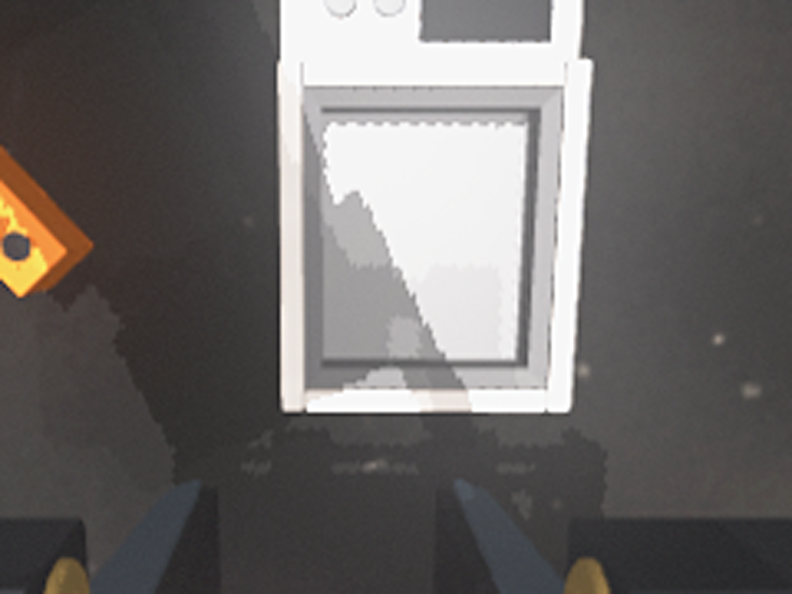

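The crop shows the well clearly: rim outer corners (279,60), (592,60), (282,412), (573,412), and floor corners about (322,122), (527,122), (322,360), (518,360).

```bash
python3 - <<'E'
from m import *
import pickle
c=pickle.load(open("w2.pkl","rb"))
W=lambda p:(np.array(p,float)+.5)/3.3-.5+[180,80]
# order ++,+-,-+,--
r=W([[573,412],[282,412],[592,60],[279,60]])
f=W([[518,360],[322,360],[527,122],[322,122]])
ri=W([[550,390],[304,390],[565,87],[302,87]])
for p,z in((r,55),(f,25),(ri,55)):
    K=plane(c,p,z);print(K.round(1).tolist(),K.mean(0).round(1),ax(K[0],K[2]),ax(K[1],K[3]),ax(K[0],K[1])-90,ax(K[2],K[3])-90, np.linalg.norm(K[0]-K[1]),np.linalg.norm(K[0]-K[2]))
ks=S([[35,372],[158,298],[152,485],[278,402]])
print(two(c,r,cs,ks).round(1))
E
```

```text
[[653.0, 185.7, 55.0], [620.4, 89.5, 55.0], [543.5, 221.7, 55.0], [511.4, 126.8, 55.0]] [582.1 155.9  55. ] -18.24104578941478 -18.872728818006728 -18.720130967636678 -18.708708441266282 101.51411591558274 115.297663055975
[[635.7, 176.7, 25.0], [612.1, 106.9, 25.0], [554.8, 203.2, 25.0], [531.5, 134.4, 25.0]] [583.5 155.3  25. ] -18.144691917461866 -18.782082812887836 -18.71831688097545 -18.71058257610852 73.62617749463651 85.17388760273332
[[642.9, 180.1, 55.0], [615.5, 99.3, 55.0], [548.6, 211.4, 55.0], [521.5, 131.1, 55.0]] [582.1 155.5  55. ] -18.332645169953295 -18.665880669500318 -18.719357664547516 -18.70951790614035 85.3399702285251 99.31877364518469
[[6.507e+02 1.848e+02 5.490e+01 4.800e+00]
 [6.208e+02 8.880e+01 5.070e+01 1.000e+00]
 [5.420e+02 2.207e+02 5.580e+01 3.600e+00]
 [5.108e+02 1.267e+02 5.250e+01 5.000e-01]]
```

Emit:
move_arm --motion '[[40, [-0.07, -1, 0], [0, 0, 0]], [40, [-0.07, -1, 0], [0, 0, 0]], [40, [-0.07, -1, 0], [0, 0, 0]], [40, [-0.07, -1, 0], [0, 0, 0]], [40, [-0.07, -1, 0], [0, 0, 0]], [40, [-0.07, -1, 0], [0, 0, 0]], [40, [-0.07, -1, 0], [0, 0, 0]], [40, [-0.07, -1, 0], [0, 0, 0]], [40, [-0.07, -1, 0], [0, 0, 0]], [40, [-0.07, -1, 0], [0, 0, 0]], [40, [-0.07, -1, 0], [0, 0, 0]], [40, [-0.07, -1, 0], [0, 0, 0]], [40, [-0.07, -1, 0], [0, 0, 0]], [40, [-0.07, -1, 0], [0, 0, 0]], [40, [-0.07, -1, 0], [0, 0, 0]], [40, [0, -0.8, 0], [0, 0, 0]], [40, [0, 0, 0], [0, 0, 0]], [40, [0, 0, 0], [0, 0, 0]], [40, [0, 0, 0], [0, 0, 0]]]'

```text
time_s: 4.53
ee_pos: [596.2, -289.1, 214.7]
ee_rot: [180.0, 0.0, 161.4]
force: [0.0, 0.3, 0.0]
gripper_width: 40.1
gripper_force: 0.0
```

```bash
python3 - <<'E'
from h import *
import pickle
c=camera_info("wrist");w=grab_frame("wrist");s=state();print(s['ee_pos'],s['ee_rot'])
cv2.imwrite("pics/w3.png",w);pickle.dump(c,open("w3.pkl","wb"))
cv2.imwrite("pics/w3c.png",cv2.resize(w[80:260,180:420],None,fx=3.3,fy=3.3,interpolation=cv2.INTER_CUBIC))
E
```

```text
[ 596.30892168 -288.92221319  214.64419272] [1.79961202e+02 1.42023310e-02 1.61385366e+02]
```

View pics/w3c.png

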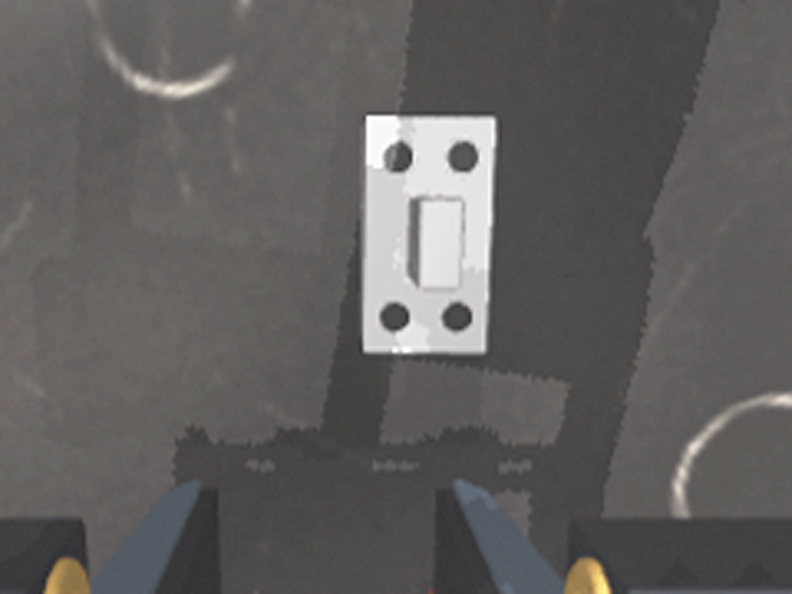

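The crop shows the thick block: bores (398,157), (463,156), (395,317), (457,317); body corners (364,116), (497,117), (362,353), (487,353).

```bash
python3 - <<'E'
from m import *
import pickle
c=pickle.load(open("w3.pkl","rb"));w=cv2.imread("pics/w3.png")
W=lambda p:(np.array(p,float)+.5)/3.3-.5+[180,80]
b=W([[457,317],[395,317],[463,156],[398,157]]);b2=np.array([dark(w,p,4.5) for p in b])
e=W([[487,353],[362,353],[497,117],[364,116]])
l=W([[462,289],[419,288],[465,198],[421,198]])
for p,z in((b2,45),(e,45),(l,85)):
    K=plane(c,p,z);print(K.mean(0).round(1),ax(K[0],K[2]),ax(K[1],K[3]),ax(K[0],K[1])-90, np.linalg.norm(K[0]-K[1]),np.linalg.norm(K[0]-K[2]))
bt=np.array([dark(t,p) for p in T([[703,125],[734,135],[680,200],[712,211]])])
print(two(c,b2,ct,bt).round(1))
E
```

```text
[ 556.6 -236.8   45. ] -18.876482516005822 -19.85689902369119 -18.315309957659977 21.89976765915388 54.06732101374965
[ 555.9 -237.6   45. ] -18.793393466564122 -18.652467555000086 -18.690058593440227 44.35555500758862 79.66750574338656
[ 556.1 -237.4   85. ] -18.646473375242238 -18.64127154314809 -20.003938019326284 13.26153347366057 27.19856552051225
[[ 584.3 -235.6   47.8    1.7]
 [ 577.2 -256.2   48.4    2. ]
 [ 533.5 -218.2   46.2    1.9]
 [ 526.6 -238.4   48.1    2.7]]
```

Emit:
move_arm --motion '[[40, [-0.41, 0.515, 0], [0, 0, 0]], [40, [-0.41, 0.515, 0], [0, 0, 0]], [40, [-0.41, 0.515, 0], [0, 0, 0]], [40, [-0.41, 0.515, 0], [0, 0, 0]], [40, [0, 0, -1], [0, 0, 0]], [40, [0, 0, -1], [0, 0, 0]], [40, [0, 0, -1], [0, 0, 0]], [40, [0, 0, -1], [0, 0, 0]], [40, [0, 0, -1], [0, 0, 0]], [40, [0, 0, -0.8], [0, 0, 0]], [40, [0, 0, -0.5], [0, 0, 0]], [40, [0, 0, -0.28], [0, 0, 0]], [40, [0, 0, 0], [0, 0, 0]], [40, [0, 0, 0], [0, 0, 0]]]' --grip_force 35

```text
time_s: 5.75
ee_pos: [555.9, -238.4, 50.1]
ee_rot: [180.0, 0.0, 161.4]
force: [-0.3, 0.3, 0.6]
gripper_width: 40.3
gripper_force: 0.0
```

Emit:
move_arm --motion '[[10, [0, 0, 0], [0, 0, 0]], [10, [0, 0, 0], [0, 0, 0]], [10, [0, 0, 0], [0, 0, 0]], [10, [0, 0, 0], [0, 0, 0]], [10, [0, 0, 0], [0, 0, 0]], [10, [0, 0, 0], [0, 0, 0]], [10, [0, 0, 0], [0, 0, 0]], [10, [0, 0, 0], [0, 0, 0]]]'

```text
time_s: 6.42
ee_pos: [555.7, -239.2, 50.0]
ee_rot: [180.0, 0.1, 161.3]
force: [-0.6, 0.6, 4.7]
gripper_width: 14.3
gripper_force: 35.0
```

Emit:
move_arm --motion '[[10, [0, 0, 0.3], [0, 0, 0]], [10, [0, 0, 0.7], [0, 0, 0]], [10, [0, 0, 1], [0, 0, 0]], [10, [0, 0, 1], [0, 0, 0]], [10, [0, 0, 1], [0, 0, 0]], [10, [0, 0, 1], [0, 0, 0]], [10, [0, 0, 0.6], [0, 0, 0]]]'

```text
time_s: 7.0
ee_pos: [555.8, -239.3, 191.9]
ee_rot: [-180.0, 0.1, 161.3]
force: [-0.4, -0.2, -2.7]
gripper_width: 14.1
gripper_force: 35.0
```

Emit:
move_arm --motion '[[10, [0.05, 0.5, 0], [0, 0, 0]], [10, [0.05, 0.94, 0], [0, 0, 0]], [10, [0.05, 1, 0], [0, 0, 0]], [10, [0.05, 1, 0], [0, 0, 0]], [10, [0.05, 1, 0], [0, 0, 0]], [10, [0.05, 1, 0], [0, 0, 0]], [10, [0.05, 1, 0], [0, 0, 0]], [10, [0.05, 1, 0], [0, 0, 0]], [10, [0.05, 1, 0], [0, 0, 0]], [10, [0.05, 1, 0], [0, 0, 0]], [10, [0.05, 1, 0], [0, 0, 0]], [10, [0.05, 1, 0], [0, 0, 0]], [10, [0.05, 1, 0], [0, 0, 0]], [10, [0.05, 1, 0], [0, 0, 0]], [10, [0.05, 1, 0], [0, 0, 0]], [10, [0.08, 0.8, 0], [0, 0, 0]], [10, [0.05, 0, 0], [0, 0, 0]], [10, [0, 0, 0], [0, 0, 0]], [10, [0, 0, 0], [0, 0, 0]], [10, [0, 0, 0], [0, 0, 0]]]'

```text
time_s: 8.67
ee_pos: [576.8, 141.3, 188.6]
ee_rot: [-179.9, -0.1, 161.3]
force: [0.2, -0.1, -2.6]
gripper_width: 14.0
gripper_force: 35.0
```

```bash
python3 - <<'E'
from h import *
import pickle
c=camera_info("wrist");w=grab_frame("wrist");s=state();print(s['ee_pos'],s['ee_rot'],s['force'])
cv2.imwrite("pics/w4.png",w);pickle.dump(c,open("w4.pkl","wb"))
t=grab_frame("top");a=grab_frame("scene");cv2.imwrite("pics/t4.png",t);cv2.imwrite("pics/s4.png",a)
W=cv2.resize(w[130:260,180:380],None,fx=2.9,fy=2.9,interpolation=cv2.INTER_CUBIC)
cv2.imwrite("pics/c4.png",W)
E
```

```text
[576.95683059 141.13701766 188.91870912] [-1.79955144e+02 -6.14672712e-02  1.61253241e+02] [ 0.11884562 -0.5812754  -3.04224024]
```

View pics/c4.png

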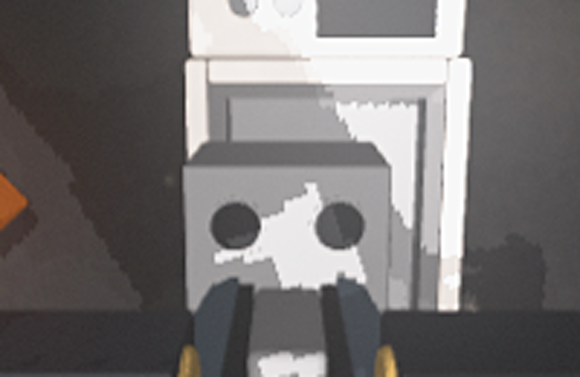

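The view shows the held block: top-end corners (184,167), (391,167), bottom-end edge (206,143)–(376,143), bores (236,225) and (340,225); rim corners (186,58), (472,58).

```bash
python3 - <<'E'
from m import *
import pickle
c=pickle.load(open("w4.pkl","rb"))
W=lambda p:(np.array(p,float)+.5)/2.9-.5+[180,130]
a=np.radians(-18.65);ex=np.array([np.cos(a),np.sin(a)]);ey=np.array([-ex[1],ex[0]])
H=np.array([582.1,155.6])
zb=188.9-50.2
for n,p,z in(("top",[[184,167],[391,167]],zb+45),("bore",[[236,225],[340,225]],zb+45),("bot",[[206,143],[376,143]],zb+2),("rim",[[186,58],[472,58]],55),("rimin",[[209,82],[446,82]],55)):
    K=plane(c,W(p),z)[:,:2];d=K-H;print(n,"hx",(d@ex).round(1),"hy",(d@ey).round(1),"mid",(d@ey).mean().round(1),ax(K[1],K[0])-90)
print("tcp",(np.array([577,141.2])-H)@ex,(np.array([577,141.2])-H)@ey)
E
```

```text
top hx [-40.4 -40.4] hy [-35.7   7.4] mid -14.2 -18.747530637169717
bore hx [-28. -28.] hy [-25.1  -3.1] mid -14.1 -18.74605003040145
bot hx [-40.  -39.9] hy [-35.2   8.6] mid -13.3 -18.748129115821612
rim hx [-58.9 -58.8] hy [-49.7  50.5] mid 0.4 -18.750185017095276
rimin hx [-50.7 -50.5] hy [-41.8  41.7] mid -0.0 -18.74961435695441
tcp -0.22727518115383344 -15.274761732741753
```

Emit:
move_arm --motion '[[10, [0.013, 0.04, -0.6], [0, 0, 0]], [10, [0, 0, -0.8], [0, 0, 0]], [10, [0, 0, -0.8], [0, 0, 0]], [10, [0, 0, -0.5], [0, 0, 0]], [10, [0, 0, -0.3], [0, 0, 0]], [10, [0, 0, -0.2], [0, 0, 0]], [10, [0, 0, -0.15], [0, 0, 0]], [10, [0, 0, -0.15], [0, 0, 0]], [10, [0, 0, -0.1], [0, 0, 0]], [10, [0, 0, -0.1], [0, 0, 0]], [10, [0, 0, 0], [0, 0, 0]]]'

```text
time_s: 9.73
ee_pos: [577.7, 143.0, 96.9]
ee_rot: [180.0, -0.0, 161.3]
force: [0.6, 0.6, -2.3]
gripper_width: 13.8
gripper_force: 35.0
```

Emit:
move_arm --motion '[[10, [0, 0, -0.15], [0, 0, 0]], [10, [0, 0, -0.15], [0, 0, 0]], [10, [0, 0, -0.15], [0, 0, 0]], [10, [0, 0, -0.15], [0, 0, 0]], [10, [0, 0, -0.12], [0, 0, 0]], [10, [0, 0, -0.06], [0, 0, 0]], [10, [0, 0, -0.04], [0, 0, 0]], [10, [0, 0, 0], [0, 0, 0]]]'

```text
time_s: 10.4
ee_pos: [577.7, 142.9, 76.2]
ee_rot: [-180.0, -0.0, 161.3]
force: [-0.0, 0.1, -3.1]
gripper_width: 14.1
gripper_force: 35.0
```

Emit:
move_arm --motion '[[10, [-0.006, -0.019, 0], [0, 0, 0]], [10, [-0.006, -0.019, 0], [0, 0, 0]], [10, [0, 0, 0], [0, 0, 0]]]'

```text
time_s: 10.65
ee_pos: [577.6, 142.0, 76.7]
ee_rot: [180.0, 0.0, 161.3]
force: [-1.4, 0.2, -3.2]
gripper_width: 13.9
gripper_force: 35.0
```

Emit:
move_arm --motion '[[10, [-0.006, -0.019, -0.02], [0, 0, 0]], [10, [0, 0, -0.02], [0, 0, 0]], [10, [0, 0, 0], [0, 0, 0]]]'

```text
time_s: 10.9
ee_pos: [577.2, 141.5, 75.4]
ee_rot: [180.0, -0.0, 161.3]
force: [-0.0, 0.1, -2.7]
gripper_width: 13.9
gripper_force: 35.0
```

Emit:
move_arm --motion '[[10, [-0.006, -0.019, -0.02], [0, 0, 0]], [10, [0, 0, -0.02], [0, 0, 0]], [10, [0, 0, 0], [0, 0, 0]]]'

```text
time_s: 11.15
ee_pos: [577.3, 141.2, 75.1]
ee_rot: [180.0, 0.0, 161.3]
force: [-2.2, 0.6, 1.3]
gripper_width: 13.6
gripper_force: 35.0
```

Emit:
move_arm --motion '[[30, [0, 0, 0], [0, 0, 0]], [30, [0, 0, 0], [0, 0, 0]], [30, [0, 0, 0], [0, 0, 0]], [30, [0, 0, 0], [0, 0, 0]], [30, [0, 0, 0.3], [0, 0, 0]], [30, [0, 0, 0.6], [0, 0, 0]], [30, [0, 0, 1], [0, 0, 0]], [30, [0, 0, 1], [0, 0, 0]], [30, [0, 0, 1], [0, 0, 0]], [30, [0, 0, 1], [0, 0, 0]], [30, [0, 0, 0.7], [0, 0, 0]]]'

```text
time_s: 12.07
ee_pos: [577.9, 141.2, 217.7]
ee_rot: [179.9, 0.2, 161.3]
force: [0.3, -0.4, -0.5]
gripper_width: 29.9
gripper_force: 0.0
```

Emit:
move_arm --motion '[[40, [0.4, -0.94, 0], [0, 0, 0.813]], [40, [0.4, -0.94, 0], [0, 0, 0.813]], [40, [0.4, -0.94, 0], [0, 0, 0.813]], [40, [0.4, -0.94, 0], [0, 0, 0.813]], [40, [0.4, -0.94, 0], [0, 0, 0.813]], [40, [0.4, -0.94, 0], [0, 0, 0.813]], [40, [0.4, -0.94, 0], [0, 0, 0.813]], [40, [0.4, -0.94, 0], [0, 0, 0.813]], [40, [0.4, -0.94, 0], [0, 0, 0.813]], [40, [0, 0, 0], [0, 0, 0]], [40, [0, 0, 0], [0, 0, 0]], [40, [0, 0, 0], [0, 0, 0]], [40, [0, 0, 0], [0, 0, 0]]]'

```text
time_s: 13.15
ee_pos: [666.8, -69.4, 214.8]
ee_rot: [180.0, 0.0, -169.4]
force: [0.7, -0.4, -0.4]
gripper_width: 39.8
gripper_force: 0.0
```

```bash
python3 - <<'E'
from m import *
import pickle
c=camera_info("wrist");w=grab_frame("wrist");st=state();print(st['ee_pos'],st['ee_rot'])
cv2.imwrite("pics/w5.png",w);pickle.dump(c,open("w5.pkl","wb"))
t5=grab_frame("top");cv2.imwrite("pics/t5.png",t5)
K=np.array([[c['fx'],0,c['cx']],[0,c['fy'],c['cy']],[0,0,1]])
q=cv2.projectPoints(np.array([[637.3,-56.4,45],[584.3,-66.3,45]]),c['rvec'],c['tvec'],K,None)[0].reshape(-1,2)
b=np.array([dark(w,p,5.5) for p in q]);b=np.array([dark(w,p,4.5) for p in b]);print(q.round(1),b.round(1))
P=plane(c,b,45);print(P.round(1),P.mean(0).round(1),ax(P[0],P[1]),np.linalg.norm(P[0]-P[1]))
g=np.vstack([cv2.resize(w[60:260,160:400],None,fx=1.9,fy=1.9,interpolation=3)[:,:456],cv2.resize(t5[200:290,130:282],None,fx=3,fy=3,interpolation=3)[:200]])
g=np.hstack([cv2.resize(w[60:260,180:380],(400,400),interpolation=3),cv2.resize(t5[205:305,135:235],(400,400),interpolation=3)])
cv2.imwrite("pics/c5.png",g)
E
```

```text
[666.85761424 -69.28590888 214.80718563] [ 1.79978334e+02  5.35993722e-03 -1.69364452e+02]
[[293.5 176. ]
 [294.1 127.7]] [[294.3 177.6]
 [294.2 128.9]]
[[639.  -55.1  45. ]
 [585.6 -65.9  45. ]] [612.3 -60.5  45. ] 11.358896589313748 54.50569461444211
```

View pics/c5.png

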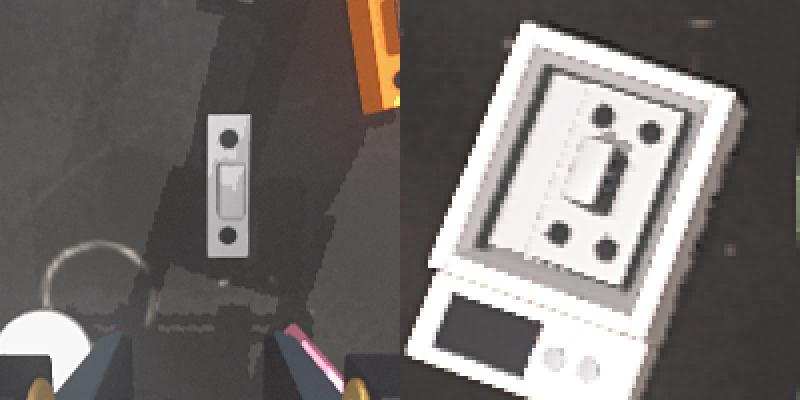

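Left: the thin block at crop centre (229,187), edges parallel to the image. Right: the thick block sits flat in the well against its -y side with room left at +y.

Emit:
move_arm --motion '[[40, [-0.55, 0.08, 0], [0, 0, 0.05]], [40, [-0.55, 0.08, 0], [0, 0, 0]], [40, [-0.55, 0.08, 0], [0, 0, 0]], [40, [-0.55, 0.07, 0], [0, 0, 0]], [40, [0, 0, -1], [0, 0, 0]], [40, [0, 0, -1], [0, 0, 0]], [40, [0, 0, -1], [0, 0, 0]], [40, [0, 0, -1], [0, 0, 0]], [40, [0, 0, -1], [0, 0, 0]], [40, [0, 0, -0.8], [0, 0, 0]], [40, [0, 0, -0.5], [0, 0, 0]], [40, [0, 0, -0.28], [0, 0, 0]], [40, [0, 0, 0], [0, 0, 0]], [40, [0, 0, 0], [0, 0, 0]]]'

```text
time_s: 14.42
ee_pos: [612.5, -62.3, 50.5]
ee_rot: [-180.0, 0.0, -169.2]
force: [0.5, -0.5, 1.0]
gripper_width: 40.1
gripper_force: 0.0
```

Emit:
move_arm --motion '[[10, [0, 0, 0], [0, 0, 0]], [10, [0, 0, 0], [0, 0, 0]], [10, [0, 0, 0], [0, 0, 0]], [10, [0, 0, 0], [0, 0, 0]], [10, [0, 0, 0], [0, 0, 0]], [10, [0, 0, 0], [0, 0, 0]], [10, [0, 0, 0], [0, 0, 0]], [10, [0, 0, 0], [0, 0, 0]]]'

```text
time_s: 15.08
ee_pos: [612.5, -62.8, 50.6]
ee_rot: [-180.0, 0.1, -169.2]
force: [-2.0, 0.7, 4.7]
gripper_width: 13.6
gripper_force: 35.0
```

Emit:
move_arm --motion '[[10, [0, 0, 0.3], [0, 0, 0]], [10, [0, 0, 0.7], [0, 0, 0]], [10, [0, 0, 1], [0, 0, 0]], [10, [0, 0, 1], [0, 0, 0]], [10, [0, 0, 1], [0, 0, 0]], [10, [0, 0, 1], [0, 0, 0]], [10, [0, 0, 0.6], [0, 0, 0]], [10, [0, 0, 0], [0, 0, 0]]]'

```text
time_s: 15.75
ee_pos: [614.0, -62.9, 193.8]
ee_rot: [-179.9, 0.4, -169.2]
force: [0.8, -0.7, -2.1]
gripper_width: 13.8
gripper_force: 35.0
```

Emit:
move_arm --motion '[[10, [-0.094, 0.954, 0], [0, 0, -0.737]], [10, [-0.094, 0.954, 0], [0, 0, -0.737]], [10, [-0.094, 0.954, 0], [0, 0, -0.737]], [10, [-0.094, 0.954, 0], [0, 0, -0.737]], [10, [-0.094, 0.954, 0], [0, 0, -0.737]], [10, [-0.094, 0.954, 0], [0, 0, -0.737]], [10, [-0.094, 0.954, 0], [0, 0, -0.737]], [10, [-0.094, 0.954, 0], [0, 0, -0.737]], [10, [-0.094, 0.954, 0], [0, 0, -0.737]], [10, [-0.094, 0.954, 0], [0, 0, -0.737]], [10, [0, 0, 0], [0, 0, 0]], [10, [0, 0, 0], [0, 0, 0]], [10, [0, 0, 0], [0, 0, 0]]]'

```text
time_s: 16.83
ee_pos: [588.1, 175.3, 188.7]
ee_rot: [-179.9, -0.1, 161.3]
force: [0.1, -0.0, -1.6]
gripper_width: 14.0
gripper_force: 35.0
```

```bash
python3 - <<'E'
from h import *
import pickle
c=camera_info("wrist");w=grab_frame("wrist");s=state();print(s['ee_pos'],s['ee_rot'],s['force'])
cv2.imwrite("pics/w6.png",w);pickle.dump(c,open("w6.pkl","wb"))
cv2.imwrite("pics/c6.png",cv2.resize(w[130:260,180:380],None,fx=3.9,fy=3.9,interpolation=cv2.INTER_CUBIC))
E
```

```text
[588.29648686 174.96390774 189.00775934] [-1.79920188e+02 -7.30205910e-02  1.61297899e+02] [ 0.64265999 -0.9615921  -0.89013239]
```

View pics/c6.png

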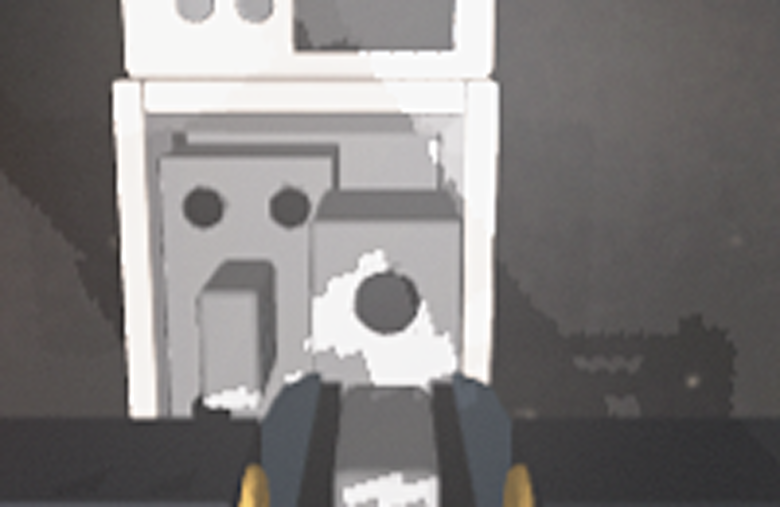

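The view shows the thin block over the free slot: top-end corners (313,221), (461,221), bore (387,302); thick block's end corners (162,157), (336,157), bores (204,207), (290,207); rim corners (114,80), (498,80).

```bash
python3 - <<'E'
from m import *
import pickle
c=pickle.load(open("w6.pkl","rb"))
W=lambda p:(np.array(p,float)+.5)/3.9-.5+[180,130]
a=np.radians(-18.7);ex=np.array([np.cos(a),np.sin(a)]);ey=np.array([-ex[1],ex[0]])
H=np.array([582.1,155.6]);zb=138.8
for n,p,z in(("thin top",[[313,221],[461,221]],zb+45),("bore",[[387,302]]*2,zb+45),("thin bot",[[316,190],[461,190]],zb+5),("rim",[[114,80],[498,80]],55),("rimin",[[145,114],[467,114]],55),("thick",[[162,157],[336,157]],70),("tbore",[[204,207],[290,207]],70)):
    K=plane(c,W(p),z)[:,:2];d=K-H;print(n,"hx",(d@ex).round(1),"hy",(d@ey).round(1),"mid",(d@ey).mean().round(1))
print("tcp",(np.array([588.3,175.1])-H)@ex,(np.array([588.3,175.1])-H)@ey)
E
```

```text
thin top hx [-41.2 -41.2] hy [10.2 33.1] mid 21.7
bore hx [-28.3 -28.3] hy [21.7 21.7] mid 21.7
thin bot hx [-41. -41.] hy [ 8.2 35.6] mid 21.9
rim hx [-58.6 -58.6] hy [-49.5  50.5] mid 0.5
rimin hx [-49.9 -49.9] hy [-41.9  42.6] mid 0.3
thick hx [-40.1 -40.1] hy [-35.    8.8] mid -13.1
tbore hx [-27.4 -27.5] hy [-24.9  -3. ] mid -14.0
tcp -0.37924959439537353 20.458400957678734
```

Emit:
move_arm --motion '[[10, [0.02, 0.036, -0.5], [0, 0, 0]], [10, [0, 0, -0.8], [0, 0, 0]], [10, [0, 0, -0.6], [0, 0, 0]], [10, [0, 0, -0.4], [0, 0, 0]], [10, [0, 0, -0.2], [0, 0, 0]], [10, [0, 0, -0.15], [0, 0, 0]], [10, [0, 0, -0.1], [0, 0, 0]], [10, [0, 0, -0.1], [0, 0, 0]], [10, [0, 0, -0.1], [0, 0, 0]], [10, [0, 0, 0], [0, 0, 0]]]'

```text
time_s: 17.72
ee_pos: [589.2, 176.7, 116.2]
ee_rot: [180.0, 0.0, 161.3]
force: [-0.5, -0.5, -1.5]
gripper_width: 14.0
gripper_force: 35.0
```

Emit:
move_arm --motion '[[10, [0, 0, -0.1], [0, 0, 0]], [10, [0, 0, -0.1], [0, 0, 0]], [10, [0, 0, -0.1], [0, 0, 0]], [10, [0, 0, -0.1], [0, 0, 0]], [10, [0, 0, 0], [0, 0, 0]]]'

```text
time_s: 18.13
ee_pos: [588.8, 176.6, 105.6]
ee_rot: [-180.0, -0.1, 161.3]
force: [-0.5, -0.2, -1.2]
gripper_width: 13.8
gripper_force: 35.0
```

Emit:
move_arm --motion '[[10, [0, 0, -0.1], [0, 0, 0]], [10, [0, 0, -0.1], [0, 0, 0]], [10, [0, 0, -0.1], [0, 0, 0]], [10, [0, 0, -0.1], [0, 0, 0]], [10, [0, 0, -0.1], [0, 0, 0]], [10, [0, 0, 0], [0, 0, 0]]]'

```text
time_s: 18.63
ee_pos: [588.8, 176.6, 93.0]
ee_rot: [-180.0, -0.1, 161.3]
force: [0.0, 0.7, -0.4]
gripper_width: 13.9
gripper_force: 35.0
```

Past the bevel with no contact; down to the floor (~17.5 mm).

Emit:
move_arm --motion '[[10, [0, 0, -0.1], [0, 0, 0]], [10, [0, 0, -0.1], [0, 0, 0]], [10, [0, 0, -0.1], [0, 0, 0]], [10, [0, 0, -0.1], [0, 0, 0]], [10, [0, 0, -0.1], [0, 0, 0]], [10, [0, 0, -0.08], [0, 0, 0]], [10, [0, 0, -0.06], [0, 0, 0]], [10, [0, 0, 0], [0, 0, 0]]]'

```text
time_s: 19.3
ee_pos: [589.0, 176.6, 77.3]
ee_rot: [-180.0, -0.0, 161.3]
force: [0.2, 0.2, -1.5]
gripper_width: 13.9
gripper_force: 35.0
```

Emit:
move_arm --motion '[[10, [0, 0, -0.03], [0, 0, 0]], [10, [0, 0, -0.03], [0, 0, 0]], [10, [0, 0, -0.02], [0, 0, 0]], [10, [0, 0, 0], [0, 0, 0]]]'

```text
time_s: 19.63
ee_pos: [589.2, 176.7, 75.7]
ee_rot: [180.0, -0.0, 161.3]
force: [0.3, 0.2, -1.2]
gripper_width: 13.9
gripper_force: 35.0
```

Nearly on the floor (≤0.5 mm). Release with a narrow opening, lift and check.

Emit:
move_arm --motion '[[10, [0, 0, -0.015], [0, 0, 0]], [24, [0, 0, 0], [0, 0, 0]], [24, [0, 0, 0], [0, 0, 0]], [24, [0, 0, 0], [0, 0, 0]], [24, [0, 0, 0], [0, 0, 0]], [24, [0, 0, 0.2], [0, 0, 0]], [24, [0, 0, 0.5], [0, 0, 0]], [24, [0, 0, 1], [0, 0, 0]], [24, [0, 0, 1], [0, 0, 0]], [24, [0, 0, 1], [0, 0, 0]], [24, [0.5, -1, 1], [0, 0, 0]], [24, [0.7, -1, 1], [0, 0, 0]], [24, [1, -1, 0], [0, 0, 0]], [24, [1, -1, 0], [0, 0, 0]], [24, [0, -1, 0], [0, 0, 0]], [24, [0, 0, 0], [0, 0, 0]]]'

```text
time_s: 20.97
ee_pos: [670.1, 46.9, 217.7]
ee_rot: [-179.9, 0.0, 161.1]
force: [-0.8, 0.0, -0.8]
gripper_width: 23.3
gripper_force: 0.0
```

```bash
python3 - <<'E'
from m import *
s=state();print(s['ee_pos'],s['force'],s['gripper_width'])
t=grab_frame("top");a=grab_frame("scene")
cv2.imwrite("pics/c7.png",np.hstack([cv2.resize(t[205:345,135:335],(571,400),interpolation=3)[:,:400],cv2.resize(a[190:340,215:365],(400,400),interpolation=3)]))
b=np.array([dark(a,p) for p in S([[0,0]])]) if 0 else None
E
```

```text
[670.12942279  46.89086692 217.72615757] [-0.75033012  0.03708469 -0.80544653] 23.323571371458
```

View pics/c7.png

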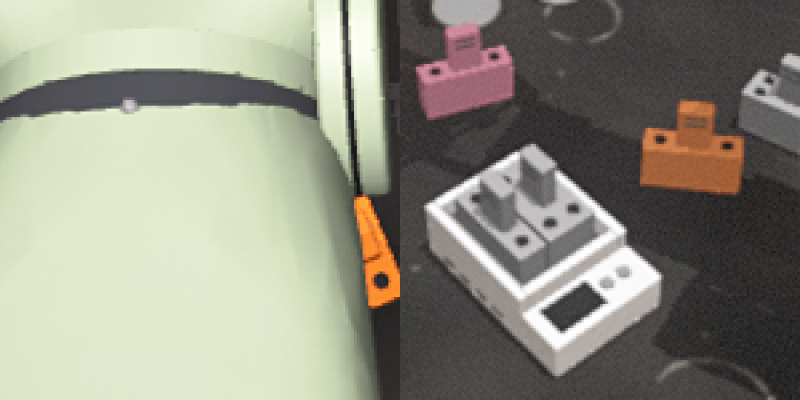

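The scene half shows both blocks upright and level in the well at about (525,215), tops flush; the middle block stands untouched. The arm is clear.

```bash
python3 -c "
from workcell import *
print(job_done())"
```

```text
the job is handed in; nothing more can be done
None
```

I stood the thin and thick blocks upright side by side on the well floor, with only light contact forces, left the middle block standing on the bench, and handed the job in at about 21 s; no verdict came back.

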